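# Reload the change safe with a coin tube

### The arm

A 6-joint arm with a two-finger parallel gripper is mounted at the origin on the work surface. World frame = base frame: x ahead of the robot, y to its left, z up, the work surface at z = 0. Lengths are in m, angles in rad, forces in N, time in s.
With the tool pointing down it reaches from about 0.325 to 0.875 m from the base axis. Payload 4.4 kg.
Tool frame: the origin (TCP) lies at the very end of the fingers, on their centre line; the grasp point (between the pads) lies 19 mm behind it (ctrl.hold_point_z is the distance from the TCP to the grasp point, in m); x points along the fingers, z is the direction in which the jaws open and shut, and the axes are right-handed (so a half turn about x gives the same grasp; the last joint's range is limited). The gripper opens to 85 mm and grips with 20 to 120 N. Pads are 22 mm wide; open, the fingers measure 114 mm over their backs; the gripper's body (76 mm by 85 mm) begins 54 mm behind the grasp point. The pads swing forward as they close: fully open they stand 13 mm farther back than shut.
Start: joints at [1.087, 0.207, 1.542, -0, 1.393, -0.15], TCP at [0.188, 0.543, 0.231] pointing down, gripper open.
Joint ranges: [-2.73, 2.73], [-0.86, 2.22], [0.23, 2.46], [-1.11, 4.25], [0.08, 2.63], [-2.82, 2.82]. Speed limits (rad/s): [2.79, 2.79, 3.14, 3.14, 3.14, 3.14].

### API

Orientations are given as a unit quaternion [x, y, z, w].
In Python, from bench import readout, eyes, ctrl gives the robot as it stands.
- The arm moves only by the tool play_rows, never from a script. Its argument "targets" is a list of rows, each a list of 3 entries, a list of its own where there are three numbers: the shift along the world's x, y, z in cm, then the turn, a rotation vector about the world's x, y, z in rad, then the opening, from -1 (shut) to 1 (fully open). A call has 1 to 8 rows; each row shifts and turns the commanded pose from where the row before left it; what a row does not reach is not made up. A row lasts 1/12 s, in which the tool goes at most 41.7 mm and 7.16 degrees, less where a joint would pass 70% of its speed; a pose out of reach is approached as far as the arm can. A call is refused whole if a number of a shift passes 4.17 or a number of a turn 0.125, either way. A call with a gripper value outside its range is refused whole. The fingers move at their own pace and stop on an object; "force" is the grip in N (left out, the last holds). Time passes only in rows, so rows that do not move let the fingers close. It gives the time, the measured TCP pose, the force and the opening at its end, in the units of the state.
- readout.read_state(): the state, without advancing time (a new reading comes with each control period).
- eyes.snapshot(name): name is "scene" or "top" or "wrist"; returns (picture, depth): 480x640x3 uint8, red, green, blue; 480x640 float32, m along the optical axis (not along the pixel's ray), 0 where there is no reading.
- eyes.get_calibration(name): a dict with "fx", "fy", "cx", "cy" (pixels), "rvec" (rotation vector, rad) and "tvec" (3), from world to camera coordinates, as OpenCV has them. Camera axes: x right, y down, z forward; pixel columns grow to the right and rows downward; lengths in m; the calibration is good to about 2 mm. A picture is of the moment at which its call begins: read the wrist's pose just before it. get_calibration takes no time and is no camera call; for the wrist camera it gives the pose at the moment of the call.
- ctrl.sign_off(): hands the job in, once; it reports no verdict.
The state is a dict: "time": time; "joint_positions": joint angles; "dq": joint speeds; "effort": joint torques, N m; "eef_pos": TCP position; "ee_rot": TCP orientation; "force": force on the tool from outside, world axes, zero at the start; "ft_torque": the same for the moment, N m; "opening": finger opening in m.
Only numpy, scipy, OpenCV 4.12 (cv2) and the standard library are available. Lean on these libraries where they do the work, as an engineer would, in place of code of your own. Each camera call takes 0.05 s, during which the arm holds its last target.

### The job

Reload the shop's change safe: take the fat coin tube out of the wooden rack by its cap, push it upright down through the pair of sprung flaps in the wider mouth on top of the safe, and lower it in your grip until you feel it stand on the column of tubes already inside. How full the column is cannot be seen, so go gently: do not let the tube fall the last bit (a dropped tube bursts and jams the column) and do not force it down. Then let go and draw your fingers out so that the flaps swing shut over it, leaving the other two tubes standing in the rack.

Things in the scene. Friction and masses are not known exactly. Their poses are not given: they have to be found in the camera images.
- safe: grey steel change safe, fixed, 230 deep (its x) x 230 wide (its y) x 180 mm high, flat level top; origin at the centre of its underside; yaw varies. Two mouths 150 mm long (along its x) lie side by side in the top, each shut by a pair of sprung steel flaps flush with the top: the wide one (44 mm across, at y = +45 mm) takes the fat tube; the thin one (28 mm, y = -45 mm) is not used
- mouth (a point): centre of the wide mouth, level with the safe's top (180 mm above the table); x along its length, y across, z up. The open space under it is 150 mm long: fingers go in only if they open along the length, and no deeper than about 65 mm. Grip just the cap (fingertips 14 to 20 mm below the tube's top) so that the gripper's body stays clear of the safe
- shaft (a point): 65 mm straight below the mouth's centre: the top of a flared lead-in (44 mm wide) to an upright square shaft, 34 mm wide. The column of tubes in the shaft is hidden; it ends where a tube standing on it has its top 24 to 44 mm below the safe's top
- wide_flap_left (a joint): flap hinged along the wide mouth's +y long edge: 0 = shut and level, grows as it is pushed down into the safe, 1.6 rad = hanging. 21 mm from hinge to its smooth rolled free edge; its spring gives about 0.7 N at the free edge when shut, 1.5 N when hanging; pushing the tube between the flaps takes some 2 to 8 N at first, then about 1 N of drag
- wide_flap_right (a joint): the same for the flap hinged along the mouth's -y long edge
- tube_center (a point): centre, half-way up, of the fat coin tube: a clear plastic cylinder full of coins with a white cap, 30 mm diameter, 90 mm high, about 0.3 kg; the cap is the top 24 mm, of the same diameter. z is its axis, towards the cap. It stands in one of the rack's three holes, its foot 10 mm above the table
- tube_cap (a point): centre of the fat tube's cap, on the axis, 12 mm below its top
- slim_tube_center (a point): centre of a slimmer coin tube (22 mm diameter, 90 mm high) in the rack, to be left there
- short_tube_center (a point): centre of a shorter slim coin tube (23 mm diameter, 70 mm high) in the rack, to be left there
- rack: fixed wooden block, 66 (x) x 225 (y) x 24 mm high, origin at the centre of its underside, with three round holes 34 mm wide and 14 mm deep, 75 mm apart along its y; a tube stands in each; its yaw varies
- column (a joint): how far the hidden column of tubes in the shaft is pressed down on its stiff spring: 0 unloaded, -0.001 m under 10 N; it does not tell how high the column stands, and its reading is noisy (some 0.3 mm, as much as 3 N), so touch-down is better felt at the wrist

How it is judged:
On the way, in this order (a step that is already met when the one before it is completed fails the run):
1. the fat tube, held upright in the fingers, has pushed both flaps of the wide mouth open and is entering it (value of joint each of wide_flap_left, wide_flap_right above 0.7 rad and horizontal distance between tube_center and mouth below 0.015 m and z of tube_center in the frame of mouth below 0.035 m and contact force between the fingers and tube above 1 N), for 0.1 s.
2. the fat tube, still held in the fingers, stands on the column (value of joint column below -0.0002 m and contact force between the fingers and tube above 1 N and horizontal distance between tube_center and mouth below 0.01 m), for 0.1 s.
At the end, for the whole second after the job is handed in: the fat tube stands upright (within 0.12 rad) and at rest on the column inside the wide mouth, its cap within 10 mm of the mouth's centre line and the cap's centre at least 34 mm below the top of the safe, and both flaps of the wide mouth are shut (within 0.08 rad) (horizontal distance between tube_cap and mouth below 0.01 m and z of tube_cap in the frame of mouth below -0.034 m and angle between tube_center's own z axis and vertical below 0.12 rad and linear speed of tube below 0.02 m/s and value of joint each of wide_flap_left, wide_flap_right below 0.08 rad); the robot touches nothing.
It fails at once if the tube falls or is thrust down inside the safe (faster than 0.25 m/s, as after a drop of about 3 mm) (horizontal distance between tube_center and mouth below 0.03 m and z of tube_center in the frame of mouth below 0 m and linear speed of tube above 0.25 m/s).
It fails at once if the tube is forced against the safe with more than 20 N, or pressed on the column with more than about 15 N (contact force between tube and safe above 20 N or value of joint column below -0.0015 m).
It fails at once if the robot presses on the safe with more than 20 N (contact force between any of the fingers, the arm and safe above 20 N).
It fails at once if another tube is knocked over or taken out of the rack (distance of any of slim_tube_center, short_tube_center from where it was at the start of the episode above 0.03 m).
It also fails if it takes over 48 s, if anything falls off the work surface, if the arm or the gripper's body presses on something with over 40 N, if the wrist force passes 120 N, or if a joint passes its speed limit or range.

## Working session

There is one attempt and no reset: what is moved stays moved. The work goes in short steps, Python scripts to look and compute and a tool call to move; the robot and the scene stay as the last step left them, time stands still between calls to the robot, and variables do not carry over. Pictures are saved under pics/ and viewed, and the job is handed in when it is done.

Besides the shell and the picture viewer there is one more tool, called after ">>>" as name([rows], argument=value, ...), one row to a line, values as JSON. play_rows: Moves the arm, as the interface text tells. Its arguments: {"type":"object","properties":{"targets":{"type":"array","items":{"type":"array"}},"force":{"type":"number"}},"required":["targets"]}

```bash
mkdir -p pics; ls; python3 - <<'E'
from bench import readout, eyes, ctrl
import cv2,numpy as np
s=readout.read_state();print(s, ctrl.hold_point_z)
for n in ("scene","top"):
    p,d=eyes.snapshot(n);cv2.imwrite(f"pics/{n}0.png",p[:,:,::-1]);np.savez(f"{n}0.npz",p=p,d=d)
    print(n,eyes.get_calibration(n))
E
```

```text
pics
{'time': 0.0, 'joint_positions': array([ 1.08752870e+00,  2.07428909e-01,  1.54297845e+00, -2.88351554e-05,
        1.39347961e+00, -1.50510955e-01]), 'dq': array([-0.00032573,  0.00135016, -0.00063539,  0.00135322, -0.0010008 ,
        0.0003054 ]), 'effort': array([ 6.76498003e-04, -3.83038759e+01, -2.91596425e+01, -2.44692474e-04,
        1.05117046e-02, -1.11123552e-05]), 'eef_pos': array([0.18749045, 0.54276704, 0.23010908]), 'ee_rot': array([-0.41066606,  0.5766192 ,  0.40991558,  0.57518076]), 'force': array([-0.04971432,  0.07258298, -0.0791774 ]), 'ft_torque': array([-0.0030753 ,  0.04832154, -0.01686088]), 'opening': 0.08577100656916453} 0.0187
scene {'fx': 614.2487897707865, 'fy': 614.2487897707865, 'cx': 312.1191369385804, 'cy': 231.64590108120305, 'rvec': array([ 1.22222814,  2.09244693, -1.10524292]), 'tvec': array([ 0.19493831, -0.17004971,  1.48044119])}
top {'fx': 433.6852717109888, 'fy': 433.6852717109888, 'cx': 323.29805843039884, 'cy': 248.40362923108668, 'rvec': array([ 2.07896834, -2.14288171,  0.18760831]), 'tvec': array([0.1023001 , 0.532168  , 0.83023377])}
```

View pics/scene0.png

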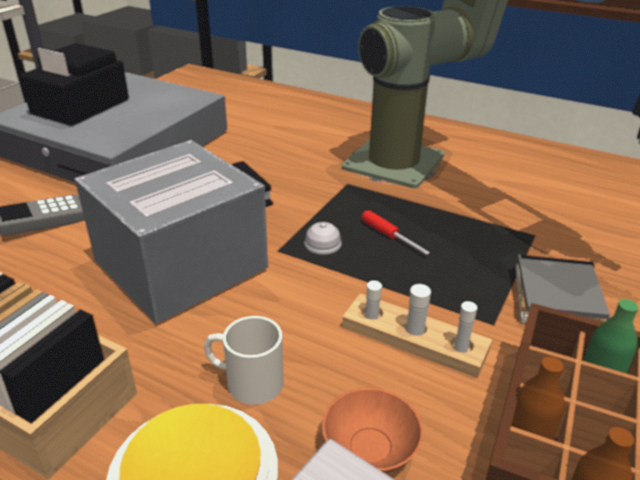

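View pics/top0.png

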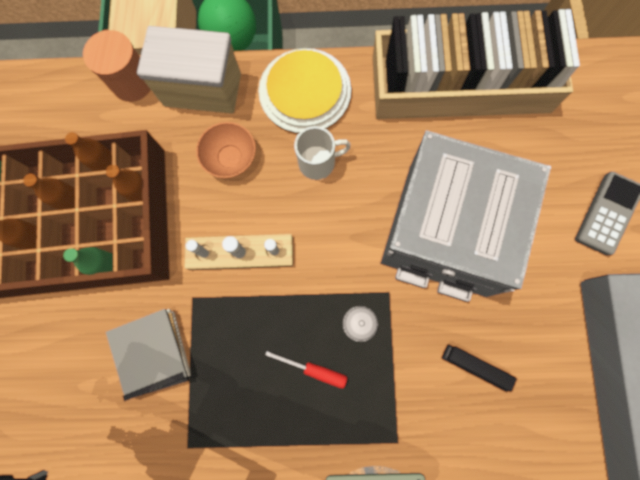

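The fat tube is the middle one in the rack: top view near (233,245), scene view near (418,300). The wide mouth is the left slot on the safe in the top view, near (447,198). I'll measure both from the two views and zoom in.

```bash
cat > h.py <<'E'
import numpy as np,cv2
from bench import readout,eyes,ctrl
def cam(n,c=None):
    c=c or eyes.get_calibration(n)
    R=cv2.Rodrigues(np.array(c["rvec"]))[0];t=np.array(c["tvec"]);return c,R,t
def plane(n,uv,z,c=None):
    c,R,t=cam(n,c);uv=np.atleast_2d(uv).astype(float)
    d=np.c_[(uv[:,0]-c["cx"])/c["fx"],(uv[:,1]-c["cy"])/c["fy"],np.ones(len(uv))]@R
    o=-R.T@t;return o+d*((z-o[2])/d[:,2])[:,None]
def depthpts(n,d,c=None):
    c,R,t=cam(n,c);v,u=np.mgrid[:480,:640]
    P=np.stack([(u-c["cx"])/c["fx"]*d,(v-c["cy"])/c["fy"]*d,d],-1)
    return (P-t)@R
def proj(n,P,c=None):
    c,R,t=cam(n,c);K=np.array([[c["fx"],0,c["cx"]],[0,c["fy"],c["cy"]],[0,0,1]])
    return cv2.projectPoints(np.atleast_2d(P).astype(float),R,t,K,None)[0][:,0]
E
python3 - <<'E'
from h import *
T=np.load("top0.npz");p,d=T["p"],T["d"];W=depthpts("top",d)
hsv=cv2.cvtColor(p,cv2.COLOR_RGB2HSV)
# safe top
m=((abs(W[...,2]-.18)<.012)&(d>0)).astype(np.uint8);m[:, :350]=0;m[:100]=0;m[320:]=0
n,l,st,ce=cv2.connectedComponentsWithStats(m);k=1+st[1:,4].argmax();print("safe",st[k],W[l==k][:,2].mean())
r=cv2.minAreaRect(np.argwhere(l==k)[:,::-1].astype(np.float32));print(r)
# metric rect
q=plane("top",np.argwhere(l==k)[:,::-1],.18)[:,:2].astype(np.float32);print("safe rect",cv2.minAreaRect(q))
# flaps: brighter/pinkish
fm=((l==k)|(m>0))&(hsv[...,2]>170);fm=fm.astype(np.uint8)
fm=cv2.morphologyEx(fm,cv2.MORPH_CLOSE,np.ones((5,5)))
n2,l2,s2,c2=cv2.connectedComponentsWithStats(fm)
for i in range(1,n2):
    if s2[i,4]>200:
        q=plane("top",np.argwhere(l2==i)[:,::-1],.18)[:,:2].astype(np.float32);print("flap",s2[i],cv2.minAreaRect(q),q.mean(0))
# rack
for nm,z in (("top",.024),):
    w=W;mm=(abs(w[...,2]-.024)<.006)&(hsv[...,1]>50);mm[:220]=0;mm[285:]=0;mm[:,:175]=0;mm[:,310:]=0
    mm=cv2.morphologyEx(mm.astype(np.uint8),cv2.MORPH_OPEN,np.ones((3,3)))
    q=plane("top",np.argwhere(mm>0)[:,::-1],.024)[:,:2].astype(np.float32);print("rack",cv2.minAreaRect(q))
# tubes via depth
for z0 in (.1,.08):
    mm=((W[...,2]>z0-.015)&(W[...,2]<z0+.008)&(d>0)).astype(np.uint8);mm[:225]=0;mm[275:]=0;mm[:,:180]=0;mm[:,300:]=0
    n,l,s,c=cv2.connectedComponentsWithStats(mm)
    for i in range(1,n):
        if s[i,4]>15: print(z0,s[i],c[i],np.median(W[l==i],0),plane("top",c[i],z0))
a=cv2.resize(p[220:290,170:310],None,fx=5,fy=5,interpolation=cv2.INTER_CUBIC);cv2.imwrite("pics/c1.png",a[:,:,::-1])
a=cv2.resize(p[120:300,380:560],None,fx=3.3,fy=3.3,interpolation=cv2.INTER_CUBIC);cv2.imwrite("pics/c2.png",a[:,:,::-1])
E
```

```text
safe [  390   131   161   159 16675] 0.18026472144535438
((472.02099609375, 209.72720336914062), (137.50863647460938, 127.51237487792969), 16.090816497802734)
safe rect ((0.5752781629562378, -0.17727315425872803), (0.23105601966381073, 0.2345147728919983), 70.2979507446289)
flap [  391   131   160   159 14390] ((0.5761857032775879, -0.17770101130008698), (0.23086237907409668, 0.23251742124557495), 70.29793548583984) [ 0.5687238  -0.17286353]
rack ((0.5407025814056396, 0.26669007539749146), (0.0671241283416748, 0.22530385851860046), 0.281562477350235)
0.1 [223 237  16  16 204] [230.48039216 244.28921569] [0.53982847 0.26546374 0.10051026] [[0.53966652 0.26506025 0.1       ]]
0.1 [186 240  14  13 121] [192.4214876  245.74380165] [0.53913392 0.33951012 0.0998865 ] [[0.53919309 0.33918219 0.1       ]]
0.08 [265 239  12  13 118] [270.38135593 244.99152542] [0.53987727 0.19083893 0.08062167] [[0.53995414 0.19034704 0.08      ]]
0.08 [228 241  14  14  49] [236.59183673 249.69387755] [0.53171156 0.25574094 0.07726986] [[0.53262432 0.25744524 0.08      ]]
0.08 [192 242  11  12  46] [198.30434783 249.52173913] [0.53489935 0.33265071 0.07683441] [[0.53543176 0.33369931 0.08      ]]
```

View pics/c1.png

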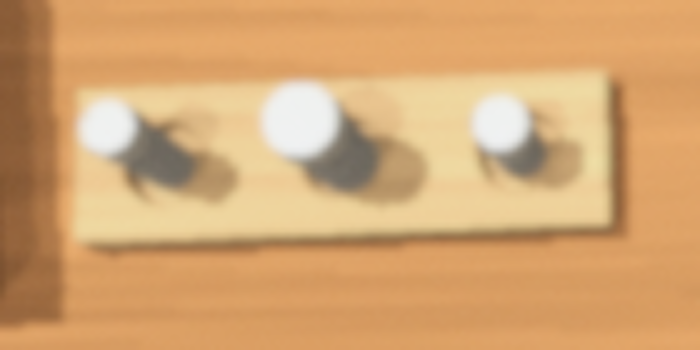

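View pics/c2.png

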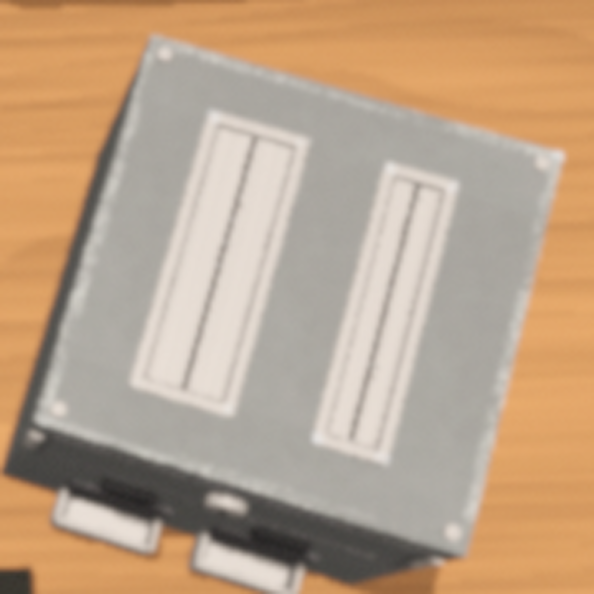

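```bash
python3 - <<'E'
from h import *
T=np.load("top0.npz");p,d=T["p"],T["d"]
S=np.load("scene0.npz");ps,ds=S["p"],S["d"]
def rects(n,p,roi):
    x0,x1,y0,y1=roi
    h=cv2.cvtColor(p,cv2.COLOR_RGB2HSV).astype(int); rgb=p.astype(int)
    m=((rgb[...,0]-rgb[...,2]>4)&(rgb[...,0]>120)&(h[...,1]<60))
    M=np.zeros(m.shape,np.uint8);M[y0:y1,x0:x1]=m[y0:y1,x0:x1]
    M=cv2.morphologyEx(M,cv2.MORPH_CLOSE,np.ones((3,3)))
    nn,l,s,c=cv2.connectedComponentsWithStats(M)
    for i in range(1,nn):
        if s[i,4]>300:
            q=plane(n,np.argwhere(l==i)[:,::-1],.18)[:,:2].astype(np.float32);print(n,s[i],cv2.minAreaRect(q),q.mean(0))
rects("top",p,(405,540,145,275))
rects("scene",ps,(90,250,145,225))
# fat cap top in scene by depth
W=depthpts("scene",ds)
m=((abs(W[...,2]-.1)<.005)&(ds>0)).astype(np.uint8);m[:,:340]=0;m[:,500:]=0;m[:270]=0;m[350:]=0
nn,l,s,c=cv2.connectedComponentsWithStats(m)
for i in range(1,nn):
    if s[i,4]>20: print(s[i],plane("scene",c[i],.1),np.median(W[l==i],0))
# safe top scene
m=((abs(W[...,2]-.18)<.008)&(ds>0)).astype(np.uint8);m[:,:60]=0;m[:,290:]=0;m[:130]=0;m[240:]=0
nn,l,s,c=cv2.connectedComponentsWithStats(m);k=1+s[1:,4].argmax()
print("safe",cv2.minAreaRect(plane("scene",np.argwhere(l==k)[:,::-1],.18)[:,:2].astype(np.float32)))
a=cv2.resize(ps[130:330,60:300],None,fx=3.,fy=3,interpolation=cv2.INTER_CUBIC);cv2.imwrite("pics/c3.png",a[:,:,::-1])
a=cv2.resize(ps[260:380,330:510],None,fx=4,fy=4,interpolation=cv2.INTER_CUBIC);cv2.imwrite("pics/c4.png",a[:,:,::-1])
E
```

```text
top [  405   145   135   130 15384] ((0.5731627941131592, -0.17784014344215393), (0.23446448147296906, 0.23996573686599731), 82.94125366210938) [ 0.5727536  -0.17856559]
scene [ 108  154   92   38 1154] ((0.5629994869232178, -0.21904650330543518), (0.0448625385761261, 0.16429805755615234), 70.16091918945312) [ 0.5662844  -0.21989393]
scene [ 130  171  101   45 1831] ((0.5930799841880798, -0.134596049785614), (0.06036898493766785, 0.16437992453575134), 70.54522705078125) [ 0.5969492  -0.13558276]
[411 284  20  15 236] [[0.54550976 0.2694856  0.1       ]] [0.54449458 0.26895498 0.09903478]
[462 302  15  12 143] [[0.54513992 0.34415554 0.1       ]] [0.54426926 0.34390933 0.09889013]
safe ((0.5833233594894409, -0.17058628797531128), (0.24227218329906464, 0.23465216159820557), 70.28665924072266)
```

View pics/c4.png

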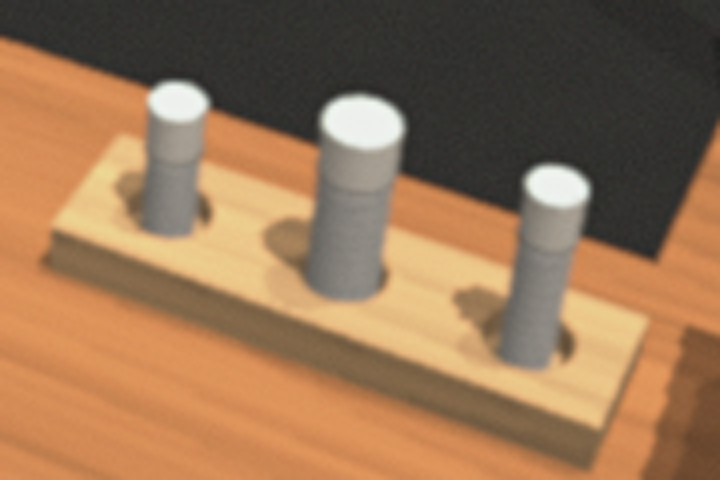

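```bash
python3 - <<'E'
from h import *
from scipy.spatial.transform import Rotation as R
s=readout.read_state();M=R.from_quat(s["ee_rot"]).as_matrix();print(M)
z=M[:,2];print(np.degrees(np.arctan2(z[1],z[0])))
p,d=eyes.snapshot("wrist");cv2.imwrite("pics/w0.png",p[:,:,::-1]);c=eyes.get_calibration("wrist");print(c)
C,RR,t=cam("wrist",c);print("cam pos",-RR.T@t,"axes",RR)
E
```

```text
[[-9.62741039e-04 -9.45130850e-01  3.26690602e-01]
 [-1.89947440e-03  3.26691893e-01  9.45128985e-01]
 [-9.99997733e-01  2.89374025e-04 -2.10977155e-03]]
70.93192479535547
{'fx': 428.43174911396386, 'fy': 428.43174911396386, 'cx': 323.3773850097136, 'cy': 239.0664985234484, 'rvec': array([-2.37036132, -1.69030859, -0.22813983]), 'tvec': array([-0.57364728, -0.034755  ,  0.37849751])}
cam pos [0.12317789 0.56503506 0.37296389] axes [[ 0.32603963  0.94535439 -0.0018017 ]
 [ 0.91105043 -0.31369877  0.26754476]
 [ 0.25235942 -0.08887163 -0.96354375]]
```

View pics/w0.png

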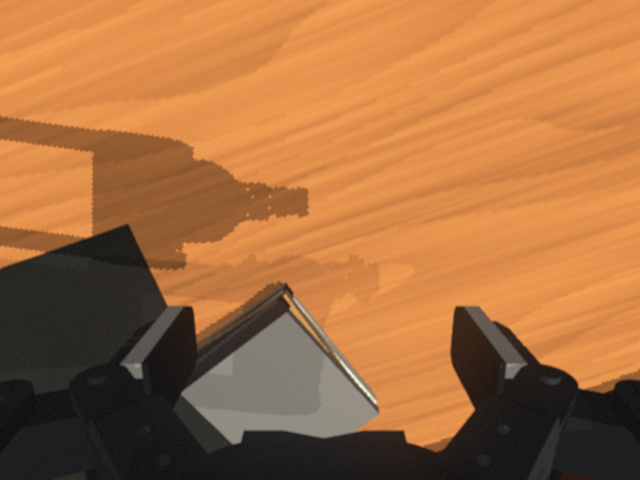

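>>> play_rows([
  [[2.7,-2.13,0],[0,0,-0.1216],1],
  [[2.7,-2.13,0],[0,0,-0.1216],1],
  [[2.7,-2.13,0],[0,0,-0.1216],1],
  [[2.7,-2.13,0],[0,0,-0.1216],1],
  [[2.7,-2.13,0],[0,0,-0.1216],1],
  [[2.7,-2.13,0],[0,0,-0.1216],1],
  [[2.7,-2.13,0],[0,0,-0.1216],1],
  [[2.7,-2.13,0],[0,0,-0.1216],1],
])

```text
time: 0.82
eef_pos: [0.4047, 0.3717, 0.231]
ee_rot: [-0.091, 0.701, 0.091, 0.701]
force: [0.2, -0.0, -0.3]
opening: 0.0857
```

>>> play_rows([
  [[2.7,-2.13,0],[0,0,-0.1216],1],
  [[2.7,-2.13,0],[0,0,-0.1216],1],
  [[2.7,-2.13,0],[0,0,-0.1216],1],
  [[2.7,-2.13,0],[0,0,-0.1216],1],
  [[2.7,-2.13,0],[0,0,-0.1216],1],
  [[0,0,0],[0,0,0],1],
  [[0,0,0],[0,0,0],1],
])

```text
time: 1.4
eef_pos: [0.5398, 0.265, 0.2305]
ee_rot: [0.121, 0.697, -0.122, 0.696]
force: [-1.0, 0.3, 0.0]
opening: 0.0853
```

```bash
cat > look.py <<'E'
from h import *
import sys
from scipy.spatial.transform import Rotation as R
s=readout.read_state();M=R.from_quat(s["ee_rot"]).as_matrix();z=M[:,2]
print(s["time"],s["eef_pos"],"jaw",np.degrees(np.arctan2(z[1],z[0])),"x",M[:,0],"F",s["force"],s["opening"],s["joint_positions"])
c=eyes.get_calibration("wrist");p,d=eyes.snapshot("wrist");n=sys.argv[1];cv2.imwrite(f"pics/{n}.png",p[:,:,::-1]);np.savez(f"{n}.npz",p=p,d=d,c=c)
print("tcp px",proj("wrist",s["eef_pos"],c))
E
python3 look.py w1
python3 - <<'E'
from h import *
D=np.load("w1.npz",allow_pickle=True);p,d,c=D["p"],D["d"],D["c"].item();W=depthpts("wrist",d,c)
m=((W[...,2]>.09)&(W[...,2]<.108)&(d>0)).astype(np.uint8)
n,l,s,ce=cv2.connectedComponentsWithStats(m)
for i in range(1,n):
    if s[i,4]>80:
        px=np.argwhere(l==i)[:,::-1];q=plane("wrist",px,.1,c)[:,:2].astype(np.float32)
        print(s[i],np.median(W[l==i],0),plane("wrist",ce[i],.1,c),cv2.minEnclosingCircle(q))
E
```

```text
1.4 [0.53982841 0.26500864 0.23054861] jaw -19.792097229354287 x [-1.25902523e-03 -1.46149532e-04 -9.99999197e-01] F [-1.03698335  0.25554847  0.01068872] 0.08529621961364524 [3.12384677e-01 2.63249315e-01 1.47379218e+00 2.51271057e-04
 1.40579417e+00 6.57780193e-01]
tcp px [[324.2415521  312.75467911]]
[144   0  46  17 447] [0.49533384 0.41950714 0.09910056] [[0.49671759 0.4192886  0.1       ]] ((0.4999752342700958, 0.4212299585342407), 0.012994177639484406)
[ 267   93   36   37 1020] [0.54175445 0.34141009 0.09998715] [[0.54172534 0.34140938 0.1       ]] ((0.5415509343147278, 0.34118977189064026), 0.01110211480408907)
[ 304  199   45   46 1625] [0.54236111 0.26756693 0.10001238] [[0.54236258 0.26758314 0.1       ]] ((0.5421329140663147, 0.26748284697532654), 0.015457033179700375)
[606 299  34  81 807] [0.7093893  0.11706406 0.09430391] [[0.708871   0.11870743 0.1       ]] ((0.7179369926452637, 0.1131184995174408), 0.03165747970342636)
```

View pics/w1.png

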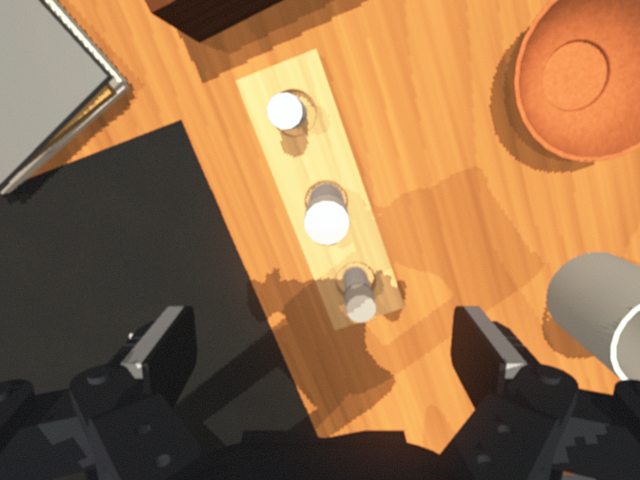

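The wrist camera puts the fat tube at (0.542, 0.2675). Its radius reads 15.4 mm and its top is at z 0.100, both matching the spec. The view shows the caps at (287,112), (326,222) and (362,307), so I'm descending on the middle one.

>>> play_rows([
  [[0.2,0.25,-2.0],[0,0,0],1],
  [[0,0,-2.0],[0,0,0],1],
  [[0,0,-2.0],[0,0,0],1],
  [[0,0,-2.0],[0,0,0],1],
  [[0,0,-2.0],[0,0,0],1],
  [[0,0,-2.0],[0,0,0],1],
  [[0,0,-2.0],[0,0,0],1],
  [[0,0,-0.95],[0,0,0],1],
], force=40)

```text
time: 2.12
eef_pos: [0.5375, 0.2697, 0.0788]
ee_rot: [0.119, 0.699, -0.12, 0.695]
force: [-0.3, -0.5, -0.1]
opening: 0.0852
```

>>> play_rows([
  [[0,0,0],[0,0,0],0.2],
  [[0,0,0],[0,0,0],-0.1],
  [[0,0,0],[0,0,0],-1],
  [[0,0,0],[0,0,0],-1],
  [[0,0,0],[0,0,0],-1],
  [[0,0,0],[0,0,0],-1],
], force=40)

```text
time: 2.62
eef_pos: [0.5422, 0.2695, 0.0838]
ee_rot: [0.121, 0.696, -0.12, 0.698]
force: [0.3, 0.1, 5.0]
opening: 0.0284
```

```bash
python3 look.py w2
```

```text
2.6167 [0.54224556 0.26952659 0.08377089] jaw -19.64547897654039 x [ 0.00329706  0.00123372 -0.9999938 ] F [0.2632589  0.1252072  4.97469895] 0.028431419145625657 [3.18378030e-01 4.22025574e-01 1.58894891e+00 1.54618194e-04
 1.12710061e+00 6.61187138e-01]
tcp px [[324.28871789 312.77780611]]
```

View pics/w2.png

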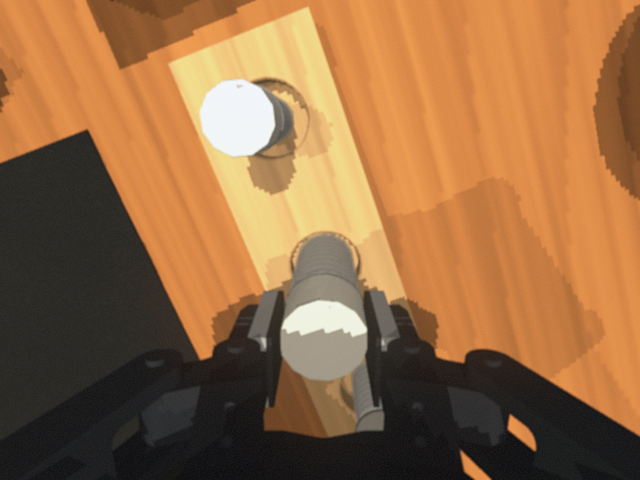

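>>> play_rows([
  [[0,0,0.5],[0,0,0],-1],
  [[0,0,1.0],[0,0,0],-1],
  [[0,0,1.5],[0,0,0],-1],
  [[0,0,2.0],[0,0,0],-1],
  [[0,0,2.0],[0,0,0],-1],
  [[0,0,2.5],[0,0,0],-1],
  [[0,0,2.5],[0,0,0],-1],
  [[0,0,2.5],[0,0,0],-1],
])

```text
time: 3.33
eef_pos: [0.5398, 0.2687, 0.2274]
ee_rot: [0.12, 0.697, -0.121, 0.696]
force: [1.2, -0.4, -2.9]
opening: 0.0281
```

>>> play_rows([
  [[0,0,2.5],[0,0,0],-1],
  [[0,0,2.5],[0,0,0],-1],
  [[0,0,2.0],[0,0,0],-1],
  [[0,0,1.5],[0,0,0],-1],
  [[0,0,0],[0,0,0],-1],
  [[0,0,0],[0,0,0],-1],
])

```text
time: 3.83
eef_pos: [0.5408, 0.2691, 0.3124]
ee_rot: [0.121, 0.696, -0.12, 0.697]
force: [0.2, -0.5, -2.6]
opening: 0.0285
```

```bash
python3 look.py w3; python3 - <<'E'
from h import *
p,d=eyes.snapshot("scene");np.savez("scene1.npz",p=p,d=d);uv=proj("scene",readout.read_state()["eef_pos"])[0].astype(int);print(uv)
x,y=max(uv[0]-90,0),max(uv[1]-120,0)
a=cv2.resize(p[y:y+280,x:x+220],None,fx=2,fy=2,interpolation=cv2.INTER_CUBIC);cv2.imwrite("pics/s1.png",a[:,:,::-1])
E
```

```text
3.8333 [0.54084793 0.26905627 0.31237217] jaw -19.640614633776245 x [ 1.03874854e-03  3.84892945e-04 -9.99999386e-01] F [ 0.23111502 -0.45431332 -2.646333  ] 0.02845204786134999 [3.18415138e-01 2.18855590e-01 1.36070450e+00 4.03549632e-05
 1.56092553e+00 6.61207852e-01]
tcp px [[324.20842028 312.68628047]]
[437 165]
```

View pics/w3.png

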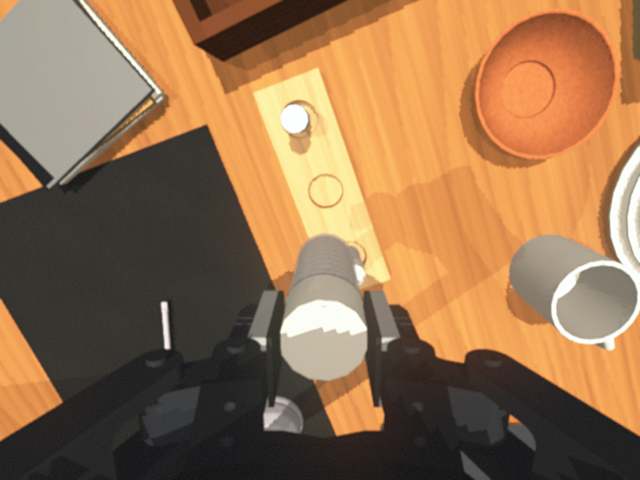

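View pics/s1.png

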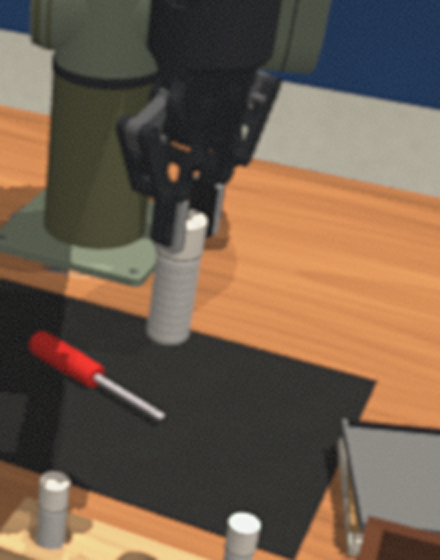

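```bash
cat > axis.py <<'E'
from h import *
import sys
def fit(n,d,c,e,top):
    W=depthpts(n,d,c);r=np.hypot(W[...,0]-e[0],W[...,1]-e[1])
    m=(r<.03)&(W[...,2]<top)&(W[...,2]>top-.075)&(d>0)
    P=W[m]
    if len(P)<60: return n,len(P)
    from scipy.optimize import least_squares
    f=lambda q:np.hypot(P[:,0]-q[0]-q[2]*(P[:,2]-e[2]),P[:,1]-q[1]-q[3]*(P[:,2]-e[2]))-.015
    o=least_squares(f,[e[0],e[1],0,0],loss="soft_l1",f_scale=.001)
    return n,len(P),"axis xy at tcp z",o.x[:2],"tilt dx/dz,dy/dz",o.x[2:],"rms",np.sqrt((f(o.x)**2).mean()),"xyz range",P.min(0),P.max(0)
E
python3 - <<'E'
from axis import *
e=readout.read_state()["eef_pos"]
D=np.load("w3.npz",allow_pickle=True);c=D["c"].item()
print(fit("wrist",D["d"],c,e,e[2]-.01))
S=np.load("scene1.npz");print(fit("scene",S["d"],None,e,e[2]-.01))
W=depthpts("wrist",D["d"],c); px=W[310:375,305:345].reshape(-1,3);print("cap top",np.median(px,0))
for dx in (0,):
    print("scene axis px",proj("scene",[e+[0,0,.016],e+[0,0,-.074]]))
    print("wrist axis px",proj("wrist",[e+[0,0,.016],e+[0,0,-.074]],c))
E
```

```text
('wrist', 2181, 'axis xy at tcp z', array([0.5396462 , 0.26607296]), 'tilt dx/dz,dy/dz', array([-0.01148186,  0.00638115]), 'rms', np.float64(0.0001998431350512579), 'xyz range', array([0.52669819, 0.26605314, 0.24243076]), array([0.55537336, 0.28126527, 0.29970264]))
('scene', 892, 'axis xy at tcp z', array([0.53835601, 0.26756098]), 'tilt dx/dz,dy/dz', array([-0.00589826,  0.00533822]), 'rms', np.float64(0.001004359750925062), 'xyz range', array([0.53195837, 0.25205283, 0.23667587]), array([0.55738637, 0.28284397, 0.29966412]))
cap top [0.53998381 0.26649747 0.32865833]
scene axis px [[439.0003903  154.41578575]
 [431.30873157 212.77994386]]
wrist axis px [[321.6290749  332.08137087]
 [322.11213711 252.06176295]]
```

The tube is upright to about 0.01 rad and the cap top is 16.3 mm above the TCP. Its axis is offset (-1.2, -3) mm from the TCP. I'll go past the mouth so the wrist camera can see it ahead of the tube.

>>> play_rows([
  [[0.1,-1.5,0],[0,0,0],-1],
  [[0.1,-2.5,0],[0,0,0],-1],
  [[0.1,-3.5,0],[0,0,0],-1],
  [[0.1,-3.5,0],[0,0,0],-1],
  [[0.1,-3.5,0],[0,0,0],-1],
  [[0.1,-3.5,0],[0,0,0],-1],
  [[0.1,-3.5,0],[0,0,0],-1],
  [[0.1,-3.5,0],[0,0,0],-1],
])

```text
time: 4.6
eef_pos: [0.5474, 0.0168, 0.3099]
ee_rot: [0.12, 0.698, -0.121, 0.695]
force: [0.9, -0.2, -2.4]
opening: 0.0282
```

>>> play_rows([
  [[0.2,-3.5,0],[0,0,0],-1],
  [[0.2,-3.5,0],[0,0,0],-1],
  [[0.2,-3.5,0],[0,0,0],-1],
  [[0.2,-3.5,0],[0,0,0],-1],
  [[0.2,-3.5,0],[0,0,0],-1],
  [[0.1,-3.0,0],[0,0,0],-1],
  [[0,-2.5,0],[0,0,0],-1],
  [[0,-1.5,0],[0,0,0],-1],
])

```text
time: 5.27
eef_pos: [0.5582, -0.2292, 0.3095]
ee_rot: [0.122, 0.698, -0.122, 0.695]
force: [0.4, 0.8, -2.8]
opening: 0.0283
```

>>> play_rows([
  [[0,0,0],[0,0,0],-1],
  [[0,0,0],[0,0,0],-1],
  [[0,0,0],[0,0,0],-1],
])

```text
time: 5.52
eef_pos: [0.5594, -0.2248, 0.311]
ee_rot: [0.121, 0.697, -0.12, 0.696]
force: [-0.3, 0.6, -3.0]
opening: 0.0284
```

```bash
python3 look.py w4; python3 - <<'E'
from axis import *
e=readout.read_state()["eef_pos"]
D=np.load("w4.npz",allow_pickle=True);c=D["c"].item()
print(fit("wrist",D["d"],c,e,e[2]-.01))
E
```

```text
5.5167 [ 0.55944891 -0.22483221  0.31096266] jaw -19.602280703239746 x [-0.00145779  0.00176631 -0.99999738] F [-0.25012447  0.61126791 -2.95981647] 0.028399410339828766 [-5.26007189e-01  2.19121363e-01  1.36321413e+00  7.95635609e-04
  1.56140473e+00 -1.83890022e-01]
tcp px [[324.2003718  312.76047162]]
('wrist', 2334, 'axis xy at tcp z', array([ 0.55822937, -0.22779515]), 'tilt dx/dz,dy/dz', array([-0.0092035 ,  0.00391458]), 'rms', np.float64(0.00019807453576035724), 'xyz range', array([ 0.54503767, -0.22783196,  0.23996909]), array([ 0.57386199, -0.21249582,  0.30127565]))
```

View pics/w4.png

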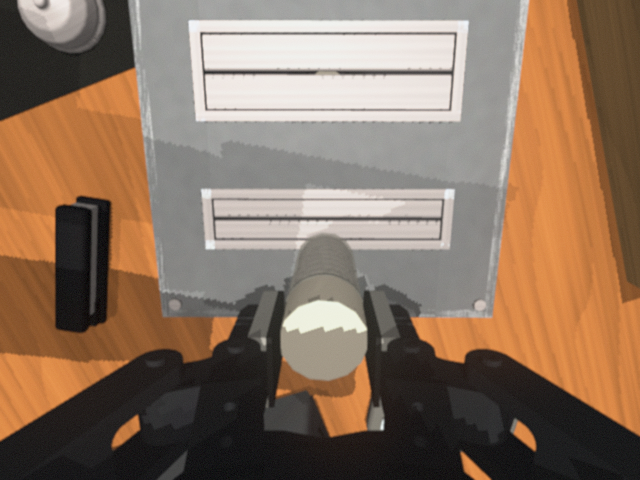

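The wide mouth's frame spans (190,20) to (467,122) in the picture, with the seam at row 72. I'll fit the frame on the z = 0.18 plane.

```bash
python3 - <<'E'
from h import *
D=np.load("w4.npz",allow_pickle=True);p,d,c=D["p"],D["d"],D["c"].item()
W=depthpts("wrist",d,c);print("z top",np.median(W[40:105,230:430,2]))
g=p.astype(int)
m=((g[...,0]-g[...,2]>3)&(g[...,0]>175)&(g[...,0]-g[...,2]<40)).astype(np.uint8);m[135:]=0;m[:,:160]=0;m[:,500:]=0
m=cv2.morphologyEx(m,cv2.MORPH_CLOSE,np.ones((9,9)))
n,l,s,ce=cv2.connectedComponentsWithStats(m);k=1+s[1:,4].argmax();print(s[k])
cs=cv2.findContours((l==k).astype(np.uint8),0,1)[0][0][:,0]
q=plane("wrist",cs,.18,c)[:,:2].astype(np.float32);r=cv2.minAreaRect(q);print("frame",r)
seam=plane("wrist",[(203,72),(451,72.5)],.18,c)
print("seam",seam,seam.mean(0),np.degrees(np.arctan2(*(seam[1]-seam[0])[[1,0]])),np.linalg.norm(seam[1]-seam[0]))
ir=plane("wrist",[(202,32),(454,33),(448,110),(206,110)],.18,c);print("inner",ir[:,:2],ir.mean(0))
m[:]=0
# whole safe side corner bolts check
print(plane("wrist",[(175,305),(480,305)],.18,c))
E
```

```text
z top 0.17958838102191405
[  189    19   279   103 27751]
frame ((0.5933859348297119, -0.1355707049369812), (0.05708581209182739, 0.16355812549591064), 70.41508483886719)
seam [[ 0.52296975 -0.1108062   0.18      ]
 [ 0.66266456 -0.16077709  0.18      ]] [ 0.59281716 -0.13579165  0.18      ] -19.682877780741705 0.14836350872055362
inner [[ 0.53130077 -0.09051692]
 [ 0.66994362 -0.14040551]
 [ 0.65534968 -0.18097309]
 [ 0.51587013 -0.13139708]] [ 0.59311605 -0.13582315  0.18      ]
[[ 0.44342234 -0.24290896  0.18      ]
 [ 0.64236688 -0.31344229  0.18      ]]
```

>>> play_rows([
  [[0.5,1.2,0],[0,0,0],-1],
  [[1.0,2.6,0],[0,0,0],-1],
  [[1.0,2.7,0],[0,0,0],-1],
  [[0.7,1.9,0],[0,0,0],-1],
  [[0.3,0.8,-0.5],[0,0,0],-1],
  [[0,0,-1.5],[0,0,0],-1],
  [[0,0,-1.5],[0,0,0],-1],
  [[0,0,-1.0],[0,0,0],-1],
])

```text
time: 6.23
eef_pos: [0.5943, -0.1322, 0.2651]
ee_rot: [0.12, 0.698, -0.12, 0.696]
force: [-0.8, 0.3, -3.8]
opening: 0.028
```

>>> play_rows([
  [[0,0,0],[0,0,0],-1],
  [[0,0,0],[0,0,0],-1],
  [[0,0,0],[0,0,0],-1],
  [[0,0,0],[0,0,0],-1],
])

```text
time: 6.57
eef_pos: [0.5955, -0.1343, 0.2682]
ee_rot: [0.121, 0.696, -0.121, 0.698]
force: [0.0, 0.3, -2.9]
opening: 0.0283
```

```bash
python3 look.py w5; python3 - <<'E'
from axis import *
e=readout.read_state()["eef_pos"]
D=np.load("w5.npz",allow_pickle=True);c=D["c"].item()
r=fit("wrist",D["d"],c,e,e[2]-.01);print(r)
a=r[3];t=r[5];dz=(e[2]-.074)-e[2];print("foot xy",a+t*dz, "mouth (0.593,-0.1357)")
p,d=eyes.snapshot("scene");np.savez("scene2.npz",p=p,d=d)
a=cv2.resize(p[60:320,50:330],None,fx=2.5,fy=2.3,interpolation=cv2.INTER_CUBIC);cv2.imwrite("pics/s2.png",a[:,:,::-1])
E
```

```text
6.5667 [ 0.59553358 -0.13432166  0.26818265] jaw -19.654046911472875 x [ 2.30724851e-03 -8.82622320e-04 -9.99996949e-01] F [ 0.00395271  0.28618071 -2.9115653 ] 0.028281236954107596 [-3.63504590e-01  2.54485636e-01  1.40680470e+00 -4.62182908e-06
  1.47783202e+00 -2.04762684e-02]
tcp px [[324.24062881 312.69398488]]
('wrist', 2328, 'axis xy at tcp z', array([ 0.59429158, -0.13730468]), 'tilt dx/dz,dy/dz', array([-0.01235843,  0.0069464 ]), 'rms', np.float64(0.0002066521437851526), 'xyz range', array([ 0.58146725, -0.13752603,  0.19756092]), array([ 0.61012414, -0.12197296,  0.25813508]))
foot xy [ 0.5952061  -0.13781872] mouth (0.593,-0.1357)
```

View pics/w5.png

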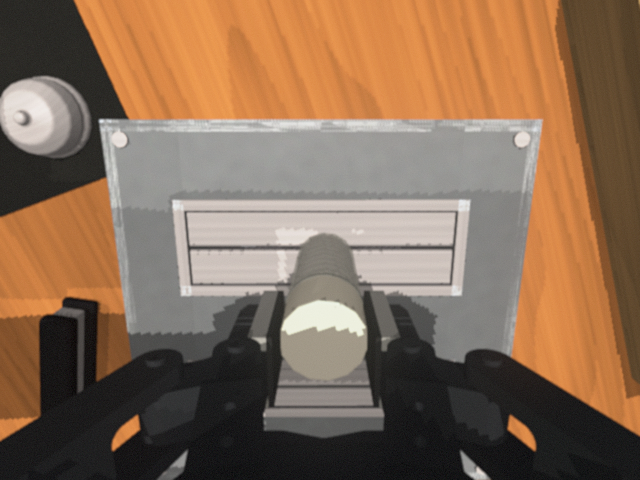

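View pics/s2.png

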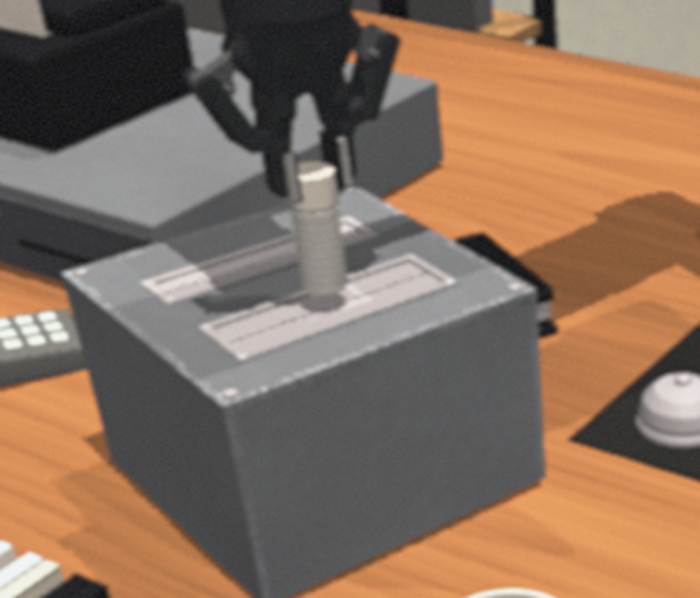

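```bash
python3 - <<'E'
from h import *
D=np.load("w5.npz",allow_pickle=True);p,d,c=D["p"],D["d"],D["c"].item()
a=cv2.resize(p[190:305,165:480],None,fx=2.5,fy=2.5,interpolation=cv2.INTER_CUBIC);cv2.imwrite("pics/c5.png",a[:,:,::-1])
s=plane("wrist",[(188,247),(454.5,248)],.18,c);print(s.mean(0),np.degrees(np.arctan2(*(s[1]-s[0])[[1,0]])),np.linalg.norm(s[1]-s[0]))
i=plane("wrist",[(185.5,210.5),(458,211),(452.5,285),(190.5,285)],.18,c);print(i.mean(0),np.linalg.norm(i[0]-i[3]),np.linalg.norm(i[0]-i[1]))
E
```

```text
[ 0.59384926 -0.13552435  0.18      ] -19.888349762607596 0.14979180898457242
[ 0.59377743 -0.13629242  0.18      ] 0.0437090883765736 0.1495808009314113
```

View pics/c5.png

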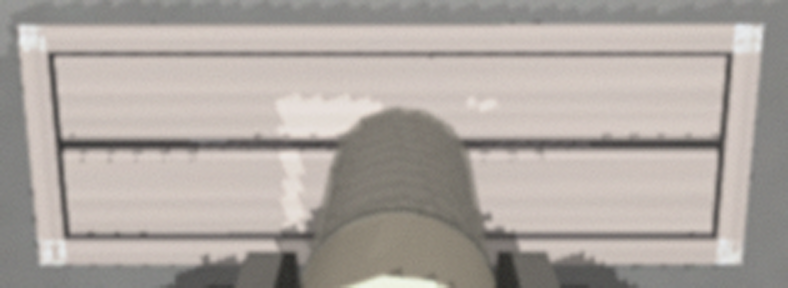

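Mouth re-measured at (0.5937, -0.1359), with width 43.7 mm and length 149.6 mm matching the spec. I'll correct the xy and push through the flaps slowly.

>>> play_rows([
  [[-0.1,0.17,0],[0,0,0],-1],
  [[0,0,-0.3],[0,0,0],-1],
  [[0,0,-0.3],[0,0,0],-1],
  [[0,0,-0.3],[0,0,0],-1],
  [[0,0,-0.3],[0,0,0],-1],
  [[0,0,0],[0,0,0],-1],
])

```text
time: 7.17
eef_pos: [0.5933, -0.1321, 0.2536]
ee_rot: [0.121, 0.697, -0.121, 0.696]
force: [-0.2, 0.4, -2.9]
opening: 0.0282
```

>>> play_rows([
  [[0,0,-0.3],[0,0,0],-1],
  [[0,0,-0.3],[0,0,0],-1],
  [[0,0,-0.3],[0,0,0],-1],
  [[0,0,0],[0,0,0],-1],
])

```text
time: 7.5
eef_pos: [0.5943, -0.1326, 0.246]
ee_rot: [0.12, 0.696, -0.121, 0.697]
force: [1.2, -0.6, 0.4]
opening: 0.0284
```

>>> play_rows([
  [[0,0,-0.3],[0,0,0],-1],
  [[0,0,-0.3],[0,0,0],-1],
  [[0,0,-0.3],[0,0,0],-1],
  [[0,0,0],[0,0,0],-1],
])

```text
time: 7.83
eef_pos: [0.5932, -0.132, 0.2352]
ee_rot: [0.121, 0.697, -0.12, 0.696]
force: [-0.7, 0.1, -2.1]
opening: 0.0284
```

```bash
python3 look.py w6
```

```text
7.8333 [ 0.59323391 -0.13200101  0.23522867] jaw -19.64199503334161 x [-1.97084900e-03  8.14074650e-04 -9.99997727e-01] F [-0.69601546  0.08039713 -2.12153175] 0.028428315369256732 [-3.61294440e-01  2.73701660e-01  1.45091636e+00  6.56050136e-05
  1.41910601e+00 -1.84868271e-02]
tcp px [[324.24978205 312.7393552 ]]
```

View pics/w6.png

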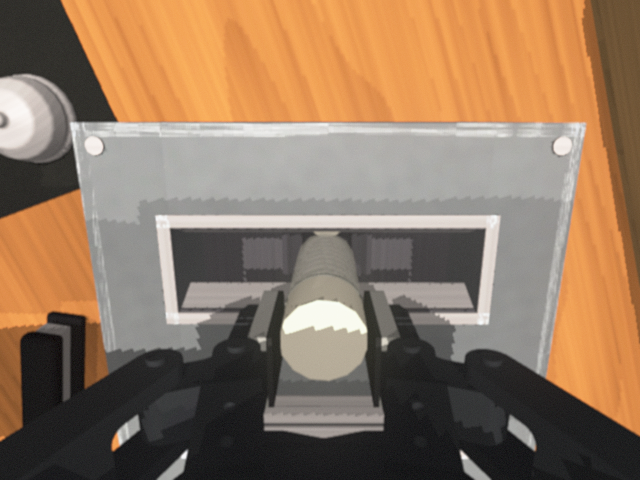

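Both flaps are open: the mouth interior is dark between (175,230) and (480,310), and the tube is entering centred. Continuing down.

>>> play_rows([
  [[0,0,-0.3],[0,0,0],-1],
  [[0,0,-0.4],[0,0,0],-1],
  [[0,0,-0.4],[0,0,0],-1],
  [[0,0,-0.4],[0,0,0],-1],
  [[0,0,-0.4],[0,0,0],-1],
  [[0,0,-0.3],[0,0,0],-1],
  [[0,0,0],[0,0,0],-1],
])

```text
time: 8.47
eef_pos: [0.5932, -0.132, 0.2133]
ee_rot: [0.121, 0.697, -0.12, 0.696]
force: [-0.5, 0.9, -3.1]
opening: 0.0281
```

>>> play_rows([
  [[0,0,-0.3],[0,0,0],-1],
  [[0,0,-0.3],[0,0,0],-1],
  [[0,0,-0.3],[0,0,0],-1],
  [[0,0,-0.3],[0,0,0],-1],
  [[0,0,-0.3],[0,0,0],-1],
  [[0,0,0],[0,0,0],-1],
  [[0,0,0],[0,0,0],-1],
])

```text
time: 9.05
eef_pos: [0.5935, -0.1321, 0.1991]
ee_rot: [0.121, 0.697, -0.121, 0.696]
force: [-0.6, -0.7, -4.1]
opening: 0.0287
```

```bash
python3 look.py w7; python3 - <<'E'
from axis import *
e=readout.read_state()["eef_pos"]
D=np.load("w7.npz",allow_pickle=True);c=D["c"].item()
print(fit("wrist",D["d"],c,e,e[2]-.005))
p,d=eyes.snapshot("scene")
a=cv2.resize(p[60:320,50:330],None,fx=2.5,fy=2.3,interpolation=cv2.INTER_CUBIC);cv2.imwrite("pics/s3.png",a[:,:,::-1])
E
```

```text
9.05 [ 0.59348828 -0.13213297  0.19913859] jaw -19.643877468610956 x [-1.13008998e-03  4.29020698e-04 -9.99999269e-01] F [-0.57913153 -0.69959665 -4.09224325] 0.028666325885866855 [-3.61317040e-01  3.02781411e-01  1.49016698e+00  1.87099271e-06
  1.34985305e+00 -1.84670971e-02]
tcp px [[324.26488087 312.81875357]]
('wrist', 4726, 'axis xy at tcp z', array([ 0.59121084, -0.13636114]), 'tilt dx/dz,dy/dz', array([-0.30459134, -0.75054875]), 'rms', np.float64(0.00601607019210292), 'xyz range', array([ 0.57604934, -0.13609982,  0.13005909]), array([ 0.62224785, -0.10217987,  0.19423607]))
```

View pics/w7.png

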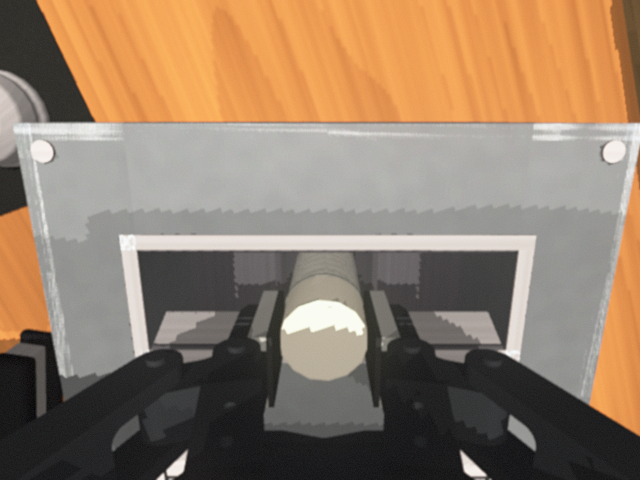

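View pics/s3.png

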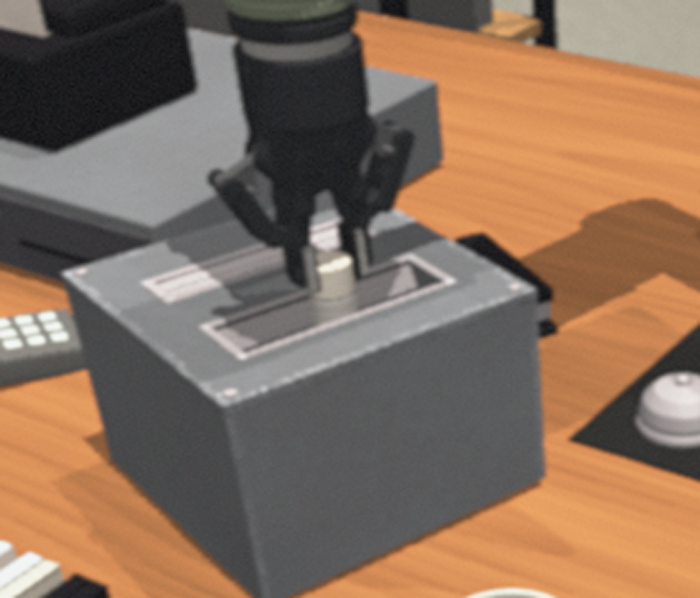

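>>> play_rows([
  [[0,0,-0.2],[0,0,0],-1],
  [[0,0,-0.2],[0,0,0],-1],
  [[0,0,-0.2],[0,0,0],-1],
  [[0,0,-0.2],[0,0,0],-1],
  [[0,0,-0.2],[0,0,0],-1],
  [[0,0,-0.2],[0,0,0],-1],
  [[0,0,0],[0,0,0],-1],
])

```text
time: 9.73
eef_pos: [0.5937, -0.1322, 0.1871]
ee_rot: [0.121, 0.697, -0.121, 0.697]
force: [-0.0, -0.6, -4.6]
opening: 0.0282
```

>>> play_rows([
  [[0,0,-0.2],[0,0,0],-1],
  [[0,0,-0.2],[0,0,0],-1],
  [[0,0,-0.2],[0,0,0],-1],
  [[0,0,-0.2],[0,0,0],-1],
  [[0,0,0],[0,0,0],-1],
])

```text
time: 10.15
eef_pos: [0.5937, -0.1322, 0.1791]
ee_rot: [0.121, 0.697, -0.121, 0.697]
force: [0.4, 0.1, -4.0]
opening: 0.0283
```

>>> play_rows([
  [[0,0,-0.2],[0,0,0],-1],
  [[0,0,-0.2],[0,0,0],-1],
  [[0,0,-0.2],[0,0,0],-1],
  [[0,0,-0.2],[0,0,0],-1],
  [[0,0,0],[0,0,0],-1],
])

```text
time: 10.57
eef_pos: [0.5936, -0.1322, 0.1711]
ee_rot: [0.121, 0.697, -0.121, 0.696]
force: [0.4, 0.3, -3.2]
opening: 0.0286
```

>>> play_rows([
  [[0,0,-0.2],[0,0,0],-1],
  [[0,0,-0.2],[0,0,0],-1],
  [[0,0,-0.2],[0,0,0],-1],
  [[0,0,-0.2],[0,0,0],-1],
  [[0,0,0],[0,0,0],-1],
])

```text
time: 10.98
eef_pos: [0.5936, -0.1321, 0.1631]
ee_rot: [0.121, 0.697, -0.121, 0.696]
force: [0.4, -0.9, -3.9]
opening: 0.0287
```

>>> play_rows([
  [[0,0,-0.2],[0,0,0],-1],
  [[0,0,-0.2],[0,0,0],-1],
  [[0,0,-0.2],[0,0,0],-1],
  [[0,0,-0.2],[0,0,0],-1],
  [[0,0,0],[0,0,0],-1],
])

```text
time: 11.4
eef_pos: [0.5936, -0.1321, 0.1551]
ee_rot: [0.121, 0.697, -0.121, 0.696]
force: [0.9, -0.4, -4.5]
opening: 0.0284
```

>>> play_rows([
  [[0,0,-0.15],[0,0,0],-1],
  [[0,0,-0.15],[0,0,0],-1],
  [[0,0,-0.1],[0,0,0],-1],
  [[0,0,0],[0,0,0],-1],
])

```text
time: 11.73
eef_pos: [0.5938, -0.1322, 0.1514]
ee_rot: [0.121, 0.697, -0.121, 0.697]
force: [-0.1, -0.3, -2.7]
opening: 0.0279
```

```bash
python3 look.py w8; python3 - <<'E'
from h import *
p,d=eyes.snapshot("scene")
a=cv2.resize(p[60:320,50:330],None,fx=2.5,fy=2.3,interpolation=cv2.INTER_CUBIC);cv2.imwrite("pics/s4.png",a[:,:,::-1])
E
```

```text
11.7333 [ 0.59376014 -0.13220184  0.15142325] jaw -19.64144591412718 x [-2.47694303e-04  1.13656731e-04 -9.99999963e-01] F [-0.07952359 -0.28284169 -2.72538584] 0.027932257709133605 [-3.61273326e-01  3.49045014e-01  1.53358245e+00  1.97177545e-05
  1.25923707e+00 -1.84714686e-02]
tcp px [[324.18675671 312.70806234]]
```

View pics/w8.png

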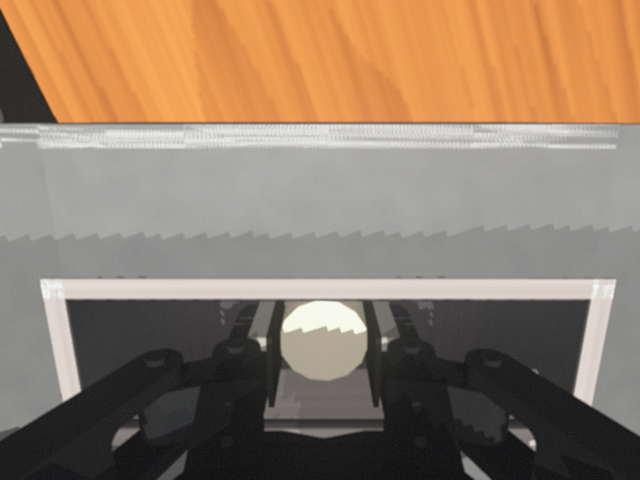

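View pics/s4.png

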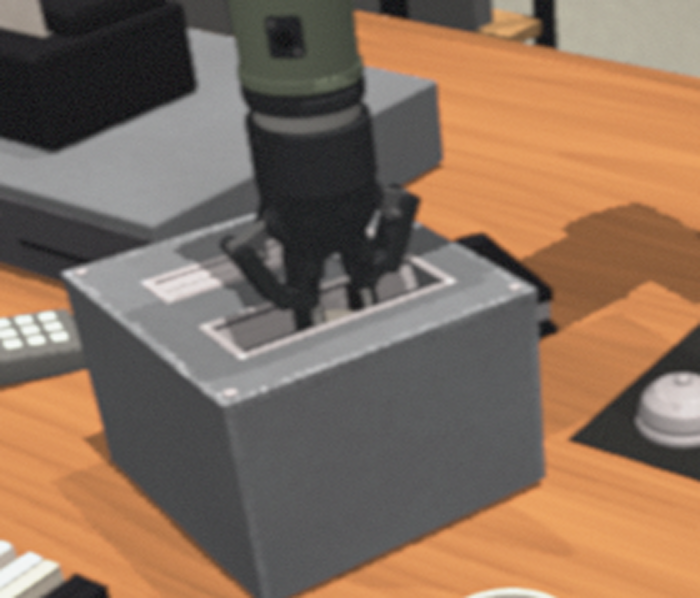

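>>> play_rows([
  [[0,0,-0.1],[0,0,0],-1],
  [[0,0,-0.1],[0,0,0],-1],
  [[0,0,-0.1],[0,0,0],-1],
  [[0,0,-0.1],[0,0,0],-1],
  [[0,0,-0.1],[0,0,0],-1],
  [[0,0,-0.1],[0,0,0],-1],
  [[0,0,-0.1],[0,0,0],-1],
  [[0,0,0],[0,0,0],-1],
])

```text
time: 12.5
eef_pos: [0.5938, -0.1322, 0.1444]
ee_rot: [0.121, 0.697, -0.121, 0.697]
force: [0.7, 0.6, -2.9]
opening: 0.0283
```

>>> play_rows([
  [[0,0,-0.1],[0,0,0],-1],
  [[0,0,-0.1],[0,0,0],-1],
  [[0,0,0],[0,0,0],-1],
])

```text
time: 12.75
eef_pos: [0.5937, -0.1322, 0.1424]
ee_rot: [0.121, 0.697, -0.121, 0.697]
force: [0.4, -0.1, -3.6]
opening: 0.0287
```

>>> play_rows([
  [[0,0,-0.05],[0,0,0],-1],
  [[0,0,-0.05],[0,0,0],-1],
  [[0,0,0],[0,0,0],-1],
])

```text
time: 13.0
eef_pos: [0.5939, -0.1323, 0.1418]
ee_rot: [0.121, 0.697, -0.121, 0.697]
force: [-0.9, -0.2, -1.8]
opening: 0.0284
```

>>> play_rows([
  [[0,0,0],[0,0,0],-1],
])

```text
time: 13.08
eef_pos: [0.5939, -0.1323, 0.1418]
ee_rot: [0.121, 0.697, -0.121, 0.697]
force: [-0.2, -0.9, -1.8]
opening: 0.0282
```

>>> play_rows([
  [[0,0,-0.05],[0,0,0],-1],
  [[0,0,0],[0,0,0],-1],
])

```text
time: 13.25
eef_pos: [0.594, -0.1323, 0.1414]
ee_rot: [0.121, 0.697, -0.121, 0.697]
force: [0.7, -1.0, -2.1]
opening: 0.028
```

>>> play_rows([
  [[0,0,-0.05],[0,0,0],-1],
  [[0,0,0],[0,0,0],-1],
])

```text
time: 13.42
eef_pos: [0.5939, -0.1323, 0.1408]
ee_rot: [0.121, 0.697, -0.121, 0.697]
force: [0.2, -0.6, -2.1]
opening: 0.0284
```

>>> play_rows([
  [[0,0,-0.05],[0,0,0],-1],
  [[0,0,0],[0,0,0],-1],
])

```text
time: 13.58
eef_pos: [0.5939, -0.1323, 0.1402]
ee_rot: [0.121, 0.697, -0.121, 0.697]
force: [-0.1, 0.2, -1.9]
opening: 0.0286
```

>>> play_rows([
  [[0,0,-0.05],[0,0,0],-1],
  [[0,0,0],[0,0,0],-1],
])

```text
time: 13.75
eef_pos: [0.5939, -0.1323, 0.1397]
ee_rot: [0.121, 0.697, -0.121, 0.697]
force: [0.4, 0.3, -1.1]
opening: 0.0283
```

>>> play_rows([
  [[0,0,-0.05],[0,0,0],-1],
  [[0,0,-0.05],[0,0,0],-1],
  [[0,0,0],[0,0,0],-1],
])

```text
time: 14.0
eef_pos: [0.5938, -0.1322, 0.1386]
ee_rot: [0.121, 0.697, -0.121, 0.697]
force: [-0.2, -1.0, -1.6]
opening: 0.0283
```

>>> play_rows([
  [[0,0,-0.05],[0,0,0],-1],
  [[0,0,-0.05],[0,0,0],-1],
  [[0,0,0],[0,0,0],-1],
])

```text
time: 14.25
eef_pos: [0.5938, -0.1322, 0.1376]
ee_rot: [0.121, 0.697, -0.121, 0.697]
force: [-0.7, 0.1, -1.9]
opening: 0.0285
```

>>> play_rows([
  [[0,0,-0.05],[0,0,0],-1],
  [[0,0,-0.05],[0,0,0],-1],
  [[0,0,0],[0,0,0],-1],
])

```text
time: 14.5
eef_pos: [0.5938, -0.1322, 0.1366]
ee_rot: [0.121, 0.697, -0.121, 0.697]
force: [0.3, -0.2, -2.5]
opening: 0.0283
```

Just drag, since it follows the command 1:1. Continuing.

>>> play_rows([
  [[0,0,-0.05],[0,0,0],-1],
  [[0,0,-0.05],[0,0,0],-1],
  [[0,0,0],[0,0,0],-1],
])

```text
time: 14.75
eef_pos: [0.5938, -0.1322, 0.1357]
ee_rot: [0.121, 0.697, -0.121, 0.697]
force: [1.0, -0.8, -2.2]
opening: 0.0284
```

>>> play_rows([
  [[0,0,-0.05],[0,0,0],-1],
  [[0,0,-0.05],[0,0,0],-1],
  [[0,0,0],[0,0,0],-1],
])

```text
time: 15.0
eef_pos: [0.5939, -0.1323, 0.1349]
ee_rot: [0.121, 0.697, -0.121, 0.697]
force: [0.1, 0.3, -1.6]
opening: 0.0279
```

>>> play_rows([
  [[0,0,-0.05],[0,0,0],-1],
  [[0,0,-0.05],[0,0,0],-1],
  [[0,0,0],[0,0,0],-1],
])

```text
time: 15.25
eef_pos: [0.5941, -0.1323, 0.1345]
ee_rot: [0.121, 0.697, -0.121, 0.697]
force: [-0.9, -0.3, 3.6]
opening: 0.0284
```

>>> play_rows([
  [[0,0,0],[0,0,0],-1],
  [[0,0,0],[0,0,0],-1],
])

```text
time: 15.42
eef_pos: [0.5941, -0.1323, 0.1344]
ee_rot: [0.121, 0.697, -0.121, 0.697]
force: [-1.3, 0.3, 3.1]
opening: 0.028
```

>>> play_rows([
  [[0,0,-0.03],[0,0,0],-1],
  [[0,0,0],[0,0,0],-1],
])

```text
time: 15.58
eef_pos: [0.5941, -0.1323, 0.1342]
ee_rot: [0.121, 0.696, -0.121, 0.697]
force: [-2.4, -0.1, 5.3]
opening: 0.0283
```

```bash
python3 look.py w9; python3 - <<'E'
from h import *
p,d=eyes.snapshot("scene")
a=cv2.resize(p[120:260,100:300],None,fx=4,fy=4,interpolation=cv2.INTER_CUBIC);cv2.imwrite("pics/s5.png",a[:,:,::-1])
s=readout.read_state();print(s["force"],s["ft_torque"])
E
```

```text
15.5833 [ 0.59414227 -0.13235     0.13421385] jaw -19.638912422918192 x [ 7.03949300e-04 -3.10577850e-04 -9.99999704e-01] F [-2.3702009  -0.07961213  5.27601736] 0.028317781442143596 [-3.61247447e-01  3.68030589e-01  1.54662576e+00 -4.43340552e-05
  1.22616802e+00 -1.84687806e-02]
tcp px [[324.20554538 312.72574189]]
[-1.90344471  0.47386029  5.67398653] [ 0.13957992  0.51925302 -0.01502404]
```

View pics/w9.png

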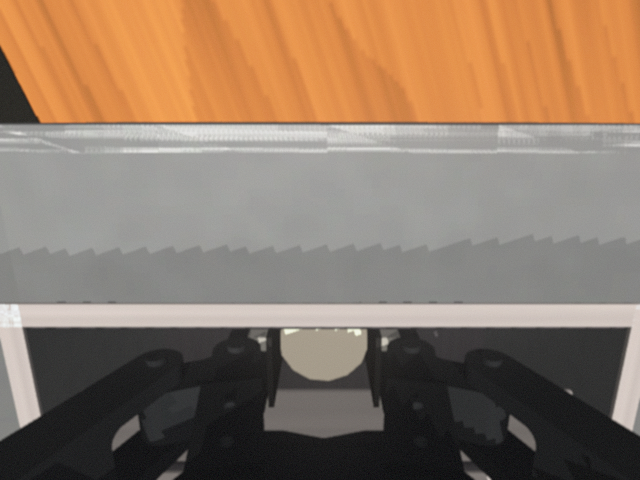

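View pics/s5.png

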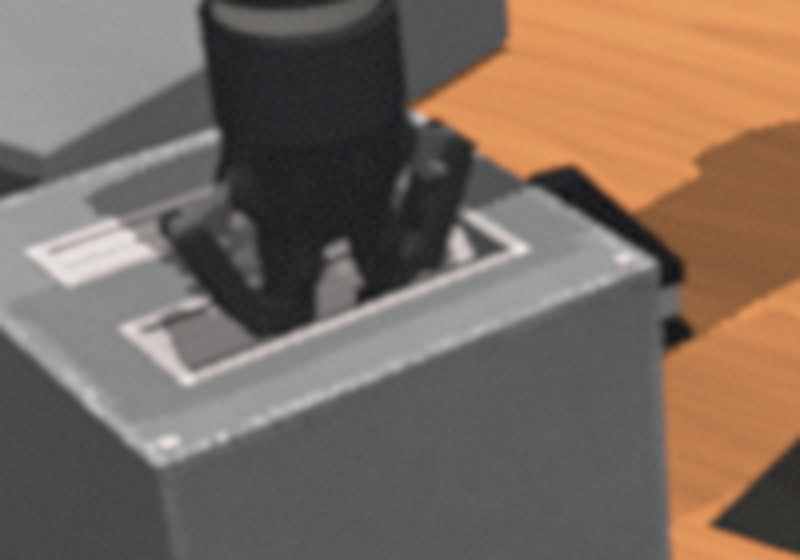

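The fingers hang clear of the mouth frame on both sides, and the tube is central at (324,350). Force rises about 10 N per mm of travel, which matches the column spring. I'll ease the preload slightly and release.

>>> play_rows([
  [[0,0,0.04],[0,0,0],-1],
  [[0,0,0],[0,0,0],-1],
], force=20)

```text
time: 15.85
eef_pos: [0.5941, -0.1323, 0.1343]
ee_rot: [0.121, 0.696, -0.121, 0.697]
force: [-0.7, 0.7, 5.5]
opening: 0.0282
```

>>> play_rows([
  [[0,0,0],[0,0,0],-0.3],
  [[0,0,0],[0,0,0],-0.25],
  [[0,0,0],[0,0,0],-0.2],
  [[0,0,0],[0,0,0],-0.1],
  [[0,0,0],[0,0,0],0.0],
  [[0,0,0],[0,0,0],0.0],
])

```text
time: 16.35
eef_pos: [0.5935, -0.1321, 0.1332]
ee_rot: [0.121, 0.697, -0.121, 0.696]
force: [-1.1, 0.1, -0.4]
opening: 0.0428
```

```bash
python3 look.py w10; python3 - <<'E'
from h import *
D=np.load("w10.npz",allow_pickle=True);d,c=D["d"],D["c"].item()
W=depthpts("wrist",d,c);print("cap",np.median(W[340:370,305:340].reshape(-1,3),0))
D=np.load("w9.npz",allow_pickle=True);d,c=D["d"],D["c"].item()
W=depthpts("wrist",d,c);print("cap before",np.median(W[340:370,305:340].reshape(-1,3),0))
E
```

```text
16.35 [ 0.59349674 -0.13207805  0.13323325] jaw -19.645296159641237 x [-9.02045051e-04  4.66902221e-04 -9.99999484e-01] F [-1.1439341   0.11428897 -0.42546474] 0.0428059857992732 [-3.61287667e-01  3.68864135e-01  1.54771764e+00  1.25278635e-04
  1.22601974e+00 -1.84548993e-02]
tcp px [[324.20830678 312.75141952]]
cap [ 0.59061531 -0.13788002  0.15103276]
cap before [ 0.59093026 -0.13898635  0.15056108]
```

View pics/w10.png

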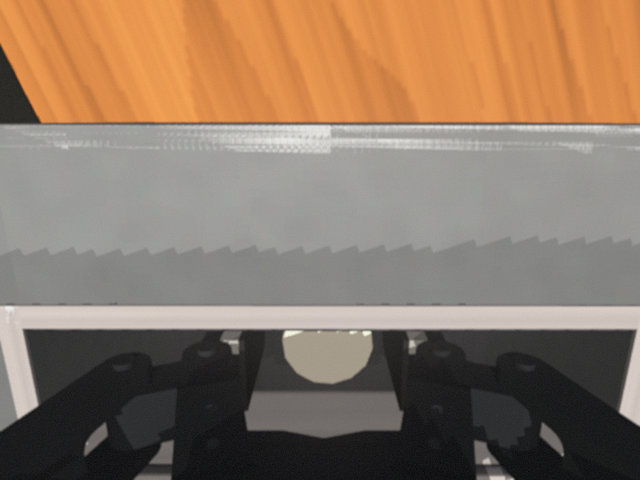

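Released: the cap top stands at z 0.151, 0.5 mm up from the spring rebound, with both pads clear of it. Withdrawing.

>>> play_rows([
  [[0,0,0.5],[0,0,0],0],
  [[0,0,0.8],[0,0,0],0],
  [[0,0,0.8],[0,0,0],0],
  [[0,0,0.8],[0,0,0],0],
  [[0,0,0.8],[0,0,0],0],
  [[0,0,0.8],[0,0,0],0],
  [[0,0,0.8],[0,0,0],0],
  [[0,0,0.8],[0,0,0],0],
])

```text
time: 17.07
eef_pos: [0.5941, -0.1323, 0.1962]
ee_rot: [0.121, 0.696, -0.121, 0.697]
force: [-0.2, 0.4, 0.3]
opening: 0.0427
```

>>> play_rows([
  [[0,0,1.5],[0,0,0],0],
  [[0,0,2.0],[0,0,0],0],
  [[0,0,2.0],[0,0,0],0],
  [[-0.5,-1.5,1],[0,0,0],0],
  [[-1,-2.5,0],[0,0,0],0],
  [[-1,-2.5,0],[0,0,0],0],
  [[-0.5,-1.5,0],[0,0,0],0],
  [[0,0,0],[0,0,0],0],
])

```text
time: 17.73
eef_pos: [0.5628, -0.2153, 0.2605]
ee_rot: [0.121, 0.696, -0.123, 0.697]
force: [-0.0, 0.5, -0.3]
opening: 0.0428
```

>>> play_rows([
  [[0,0,0],[0,0,0],0],
  [[0,0,0],[0,0,0],0],
  [[0,0,0],[0,0,0],0],
  [[0,0,0],[0,0,0],0],
])

```text
time: 18.07
eef_pos: [0.5642, -0.2112, 0.2599]
ee_rot: [0.12, 0.697, -0.12, 0.697]
force: [0.2, 0.8, 0.5]
opening: 0.0427
```

```bash
python3 look.py w11; python3 - <<'E'
from h import *
p,d=eyes.snapshot("scene");cv2.imwrite("pics/s6.png",p[:,:,::-1])
D=np.load("w11.npz",allow_pickle=True);d,c=D["d"],D["c"].item();W=depthpts("wrist",d,c)
a=np.radians(-19.65);ux=np.array([np.cos(a),np.sin(a)]);uy=np.array([-ux[1],ux[0]])
q=W[...,:2]-[.5937,-.1359];X=q@ux;Y=q@uy
for y in (-18,-12,-6,-2,2,6,12,18):
    m=(abs(X)<.07)&(abs(Y-y/1000)<.002)&(d>0);print(y,m.sum(),np.round(np.median(W[m][:,2]),4) if m.any() else None)
E
```

```text
18.0667 [ 0.56416393 -0.21122806  0.25987504] jaw -19.560509112545834 x [-6.92648604e-05  3.25448099e-04 -9.99999945e-01] F [0.24307153 0.82507498 0.48652593] 0.04270975723606798 [-5.01970692e-01  2.44184283e-01  1.43651093e+00  2.53495728e-04
  1.46111476e+00 -1.60603155e-01]
tcp px [[324.22665746 312.76187196]]
-18 2243 0.1797
-12 2366 0.1796
-6 2323 0.1797
-2 1612 0.1794
2 2418 0.1793
6 2520 0.1796
12 2602 0.1796
18 2597 0.1796
```

View pics/w11.png

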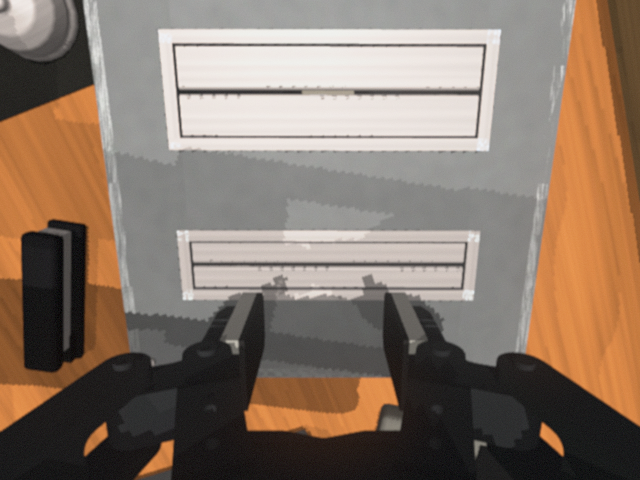

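View pics/s6.png

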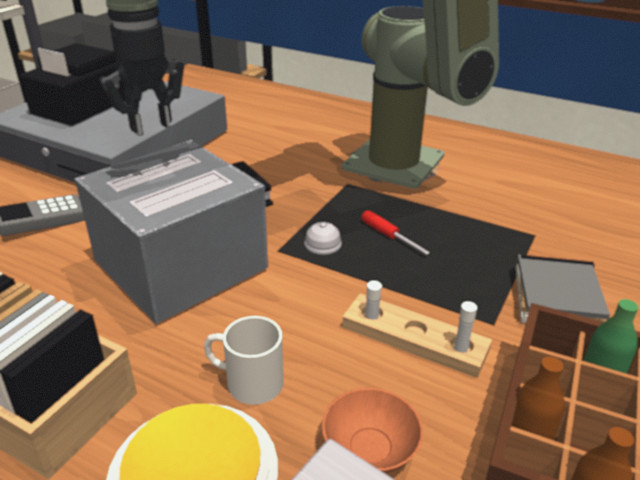

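The wrist view shows the wide mouth's flaps shut and level at z 0.1796, with only a sliver of the white cap in the seam at (327,91). The scene view shows both slim tubes standing in the rack at (373,300) and (467,327). Handing in.

```bash
python3 -c "
from bench import ctrl
print(ctrl.sign_off())"
```

```text
the job is handed in; nothing more can be done
None
```

The fat tube is in the safe. I took it from the rack by its cap, pushed it upright through the wide mouth's flaps and lowered it in 0.5 mm steps until the column pushed back. Then I let go, drew the fingers out and handed the job in at about 18 s.

- **Touch-down:** The wrist's vertical force went from about -2 N to +3.6 N, then +5.5 N. It rose about 10 N per mm, which matches the column's spring. The tube's top was then about 29 mm below the safe's top, inside the stated 24–44 mm.
- **After release:** The cap top was measured at z = 0.151 m, so the cap's centre is about 41 mm below the safe's top. It rebounded 0.5 mm and did not drop.
- **Final state:** Both flaps measured level with the top (z = 0.179–0.180 m). The other two tubes still stand in the rack, and the robot was clear of everything with a wrist force around zero.
- **Disagreements:** The fixed cameras placed the fat tube up to about 3 mm either side of the wrist camera's reading. I used the wrist camera for both picking and placing.
- **Extra drag:** About 1–2 N of extra drag appeared some 7 mm above touch-down. The arm still followed the commands, so I took it for friction and carried on slowly.
- **Not directly checked:** I could not read the flap and column joints, and the tube's tilt inside the shaft was not measured after release.

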